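# Seat a ceramic specimen rod against the hidden sprung stop of a V-groove cradle

### The arm

A 7-joint arm with a two-finger parallel gripper is mounted at the origin on a cart in front of the work surface, level with it; the furniture and walls round the work are solid. World frame = base frame: x ahead of the robot, y to its left, z up, the work surface at z = 0. Lengths are in mm, angles in rad, forces in N, time in s.
With the tool pointing down it reaches from about 400 to 850 mm from the base axis. Payload 4.5 kg.
Tool frame: the origin (TCP) lies midway between the tips of the shut fingers; the grasp point (between the pads) lies 19 mm behind it; z points along the fingers, y is the line along which they close (so a half turn about z gives the same grasp; the last joint's range is limited). The gripper opens to 88 mm and grips with 3 to 60 N. Pads are 18 mm wide; open, the fingers measure 123 mm over their backs; the gripper's body (75 mm by 187 mm) begins 45 mm behind the grasp point.
Start: joints at [1.239, 0.689, -0.195, 1.565, 0.157, 0.902, -0.215], TCP at [223.591, -583.663, 214.043] pointing down, gripper open.
Joint ranges: [-3.01, 3.01], [-0.46, 2.08], [-1.47, 1.51], [0.13, 2.56], [-1, 4.14], [0.04, 2.09], [-2.66, 2.66]. Speed limits (rad/s): [2.57, 2.57, 3.14, 3.14, 3.14, 3.14, 3.14].

### API

Orientations are given as a unit quaternion [w, x, y, z].
In Python, from rig import telemetry, eyes, hand_in gives the robot as it stands. The module is installed in compiled form; this text tells all that it offers.
- The arm moves only by the tool play_rows, never from a script. Its argument "increments" is a list that holds one entry, the list of rows, each a list of 5 numbers: the shift along the world's x, y, z scaled (see below), then the turn about the world's z scaled (see below), then the gripper's target within -1 to 1 (fully open at 1, half-way at 0, shut at -1). In form: [[[tx, ty, tz, turn, claw], ...]]. A call has 1 to 10 rows; each row shifts and turns the commanded pose from where the row before left it; what a row does not reach is not made up. The controller multiplies each number of a shift by 0.04 m and each number of a turn by 6 degrees. A row lasts 1/12 s, in which the tool goes at most 41.7 mm and 7.16 degrees, less where a joint would pass 70% of its speed; a pose out of reach is approached as far as the arm can. A call with a number of a shift or a turn outside -1 to 1 is refused whole. A call with a gripper value outside its range is refused whole. The fingers move at their own pace and stop on an object; "newtons" is the grip in N (left out, the last holds). Time passes only in rows, so rows that do not move let the fingers close. It gives the time, the measured TCP pose, the force, the opening and the grip force at its end, in the units of the state.
- telemetry.state(): the state, without advancing time (a new reading comes with each control period).
- eyes.snapshot(name): name is "scene" or "top" or "wrist"; returns the picture (400x640x3 uint8, red, green, blue); there is no depth.
- eyes.camera_params(name): a dict with "camera_matrix" (3x3 intrinsics, pixels), "R" (3x3) and "t" (3): a world point X has camera coordinates R X + t. Camera axes: x right, y down, z forward; pixel columns grow to the right and rows downward; lengths in mm; the calibration is good to about 2 mm. A picture is of the moment at which its call begins: read the wrist's pose just before it. camera_params takes no time and is no camera call; for the wrist camera it gives the pose at the moment of the call.
- hand_in(): hands the job in; it is judged then, once.
The state is a dict: "time": time; "joint_pos": joint angles; "dq": joint speeds; "tau": joint torques, N m; "eef_pos": TCP position; "orientation": TCP orientation; "force": force on the tool from outside, world axes, zero at the start; "moment": the same for the moment, N m; "grip_width": finger opening in mm; "grasp_force": force on a finger pad.
Only numpy, scipy, OpenCV 4.12 (cv2) and the standard library are available. Lean on these libraries where they do the work, as an engineer would, in place of code of your own. Each camera call takes 0.05 s, during which the arm holds its last target. There are 200 camera calls.

### The job

Load the length-gauge cradle: take the white ceramic rod from the rest, lay it in the open part of the V-groove in front of the blue hood and let go of it. Then push it gently along the groove, into the hood, until you feel it press on the sprung stop hidden inside, hold it lightly against the stop for about a second, and withdraw so that it stays resting against the stop. Do not push hard on the stop, and leave the dark grey rod where it lies.

Things in the scene. Friction and masses are not known exactly. Their poses are not given: they have to be found in the camera images.
- white_rod_center (a point): centre of the loose white ceramic rod: 20 mm diameter, 100 mm long, about 0.12 kg, polished, flat ends; x along the rod (either end may go first). It starts level in two V saddles of the wooden rest, axis 52 mm above the worktop; the saddles stand 34 mm either side of mid-length, the space between is free for fingers down to the rest's plate (20 mm above the worktop).
- white_rod: the same white rod; origin at its centre, x along it
- grey_rod: dark grey rod of the same size on the same rest, 64 mm beside the white one (which side varies); origin at its centre, x along it; to be left alone
- cradle: fixed cradle; origin at the centre of the underside of its 230 x 74 x 12 mm grey base plate, on the worktop; x along the groove towards the stop, z up. On it a slim aluminium rail (19 mm wide, lips 48 mm above the worktop) with a 90 degree V-groove open at the top, from x = -112 mm on. A rod lying in it has its axis 54 mm above the worktop.
- groove_lay (a point): point on the cradle at x = -35 mm on the axis line of a rod lying in the groove (54 mm above the worktop): a good place to lay the rod's centre, its front end then 10 mm short of the hood; x along the groove towards the stop, z up
- hood_mouth (a point): mouth of the blue hood (28 mm wide) on the same axis line, cradle x = 25 mm. The hood, 54 mm wide, 92 mm high, covers the rail up to x = 109 mm. Inside, at x = 48 mm, a sprung finger presses down with about 3 N; the rod's front end lifts it as it passes under, and from there the rod slides against some 2 to 6 N of friction before it meets the stop.
- stop: stop unit, black knob behind the hood. Origin as the cradle's: it does not tell the stop's setting. Inside the hood, unseen, a flat sprung anvil faces the rod, set anywhere at cradle x = 55 to 80 mm (rod centre then at 5 to 30 mm): to be found by feel. It gives 1 mm per 2.5 N; 3 to 10 N (beyond friction) is a light press, over 14 N overloads it. Friction then keeps the rod in touch with it.
There are look-alikes about, which are no part of the job. There is more than one size of the white_rod; the job needs the larger.

How it is judged (in metres and radians):
On the way, in this order (a step that is already met when the one before it is completed fails the run):
1. the white rod lies in the open part of the V-groove, short of the hood, and has been let go (x of white_rod in the frame of cradle between -0.085 and -0.025 m and y of white_rod in the frame of cradle between -0.003 and 0.003 m and z of white_rod in the frame of cradle between 0.051 and 0.057 m and angle between the x axis of white_rod and the x axis of cradle, either way round below 0.06 rad and contact force between the fingers and white_rod below 0.05 N), for 0.2 s.
2. the white rod is held pressed on the stop with at least 2 N for 0.3 s (contact force between white_rod and stop above 2 N), for 0.3 s.
At the end, for the whole second after the job is handed in: the white rod rests untouched in the V-groove (axis within 3 mm of the groove's axis line and 0.06 rad of its direction), its front end still in contact with the sprung stop (more than 0.15 N), at rest; the grey rod within 15 mm of where it lay (contact force between white_rod and stop above 0.15 N and y of white_rod in the frame of cradle between -0.003 and 0.003 m and z of white_rod in the frame of cradle between 0.051 and 0.057 m and angle between the x axis of white_rod and the x axis of cradle, either way round below 0.06 rad and linear speed of white_rod below 0.01 m/s and distance of grey_rod from where it was at the start of the episode below 0.015 m).
It fails at once if the stop is overloaded: the white rod presses on it with more than 14 N (contact force between white_rod and stop above 14 N).
It fails at once if the grey rod is moved more than 15 mm (distance of grey_rod from where it was at the start of the episode above 0.015 m).
It also fails if it takes over 70 s, if anything falls off the work surface, if the arm or the gripper's body presses on something with over 40 N, if the wrist force passes 120 N, or if a joint passes its speed limit or range.

## Working session

There is one attempt and no reset: what is moved stays moved. The work goes in short steps, Python scripts to look and compute and a tool call to move; the robot and the scene stay as the last step left them, time stands still between calls to the robot, and variables do not carry over. Pictures are saved under pics/ and viewed, at most 10 in all, crops included, and the job is handed in when it is done.

Besides the shell and the picture viewer there is one more tool, called after ">>>" in YAML: its name, and indented under it one key for each argument. play_rows: Moves the arm, as the interface text tells. Shifts and turns lie within -1 to 1; 1 stands for 0.04 m of shift or 6 degrees of turn. Its arguments: {"type":"object","properties":{"increments":{"type":"array"},"newtons":{"type":"number"}},"required":["increments"]}

```bash
mkdir -p pics; python3 - <<'E'
from rig import telemetry, eyes
import cv2,numpy as np
s=telemetry.state();print(s['time'],s['eef_pos'],s['orientation'],s['force'],s['grip_width'])
for n in("scene","top"):
    im=eyes.snapshot(n);cv2.imwrite(f'pics/{n}0.png',im[...,::-1])
    p=eyes.camera_params(n);print(n,p)
im=eyes.snapshot("wrist");cv2.imwrite('pics/wrist0.png',im[...,::-1]);print(eyes.camera_params('wrist'))
E
```

```text
0.0 [ 223.29399716 -583.03946839  213.2015607 ] [-8.83787233e-04  9.83308729e-01  1.81942605e-01 -2.25638596e-04] [-0.76539175 -0.15755786 -1.31161607] 88.4801318836348
scene {'camera_matrix': array([[518.54792693,   0.        , 319.75074583],
       [  0.        , 518.54792693, 194.00527441],
       [  0.        ,   0.        ,   1.        ]]), 'R': array([[-0.45211744, -0.89170822,  0.0211251 ],
       [-0.56451649,  0.26772584, -0.78079703],
       [ 0.6905874 , -0.36493742, -0.62442752]]), 't': array([219.73838426, 386.51163382, 507.36187767])}
top {'camera_matrix': array([[376.46237253,   0.        , 321.18244583],
       [  0.        , 376.46237253, 198.99107739],
       [  0.        ,   0.        ,   1.        ]]), 'R': array([[ 0.01883027, -0.99961876,  0.020193  ],
       [-0.98442637, -0.02206723, -0.17440687],
       [ 0.17478598, -0.0165944 , -0.9844666 ]]), 't': array([-75.0896808 , 589.60357907, 822.17519301])}
{'camera_matrix': array([[330.74541185,   0.        , 315.8461611 ],
       [  0.        , 330.74541185, 197.71832757],
       [  0.        ,   0.        ,   1.        ]]), 'R': array([[ 0.35720424, -0.93402524, -0.00140799],
       [-0.88800891, -0.34007253,  0.30950096],
       [-0.28956053, -0.10930474, -0.95089809]]), 't': array([-624.76112838,  -42.89394225,  390.25267662])}
```

View pics/scene0.png

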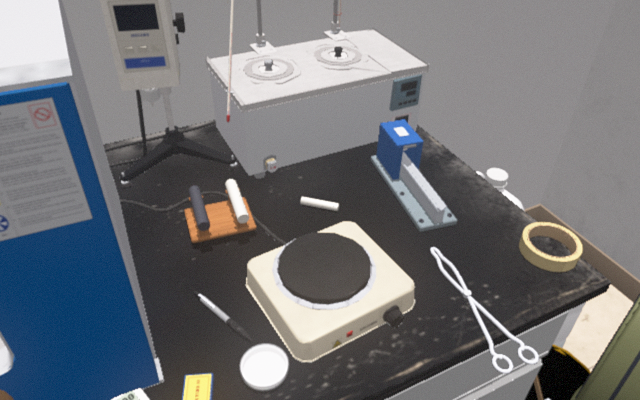

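View pics/top0.png

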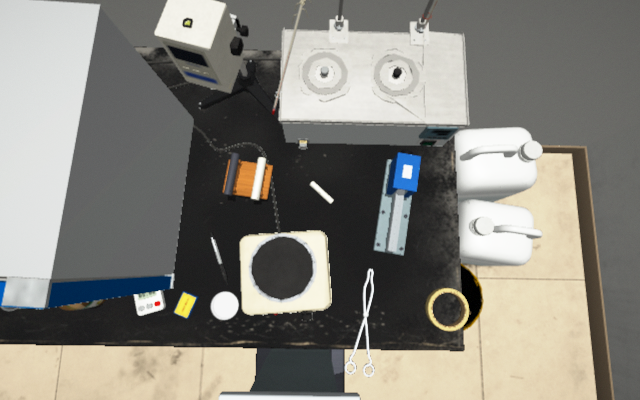

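The scene view shows the white rod at about (237,200), the grey rod at (199,208), and the cradle running from its near end at (432,215) to the hood at (400,150). In the top view the white rod is at (258,178), the small look-alike at (321,191), the cradle's near end at (390,250) and the hood at (406,172).

```bash
cat > h.py <<'E'
import cv2,numpy as np
from rig import eyes
def ray(p,uv):
    d=np.linalg.inv(p['camera_matrix'])@[uv[0],uv[1],1]; R=p['R']
    return -R.T@p['t'], R.T@d
def onplane(p,uv,z):
    c,d=ray(p,uv); return c+d*(z-c[2])/d[2]
def tri(p1,u1,p2,u2):
    c1,d1=ray(p1,u1);c2,d2=ray(p2,u2)
    s=np.linalg.lstsq(np.c_[d1,-d2],c2-c1,rcond=None)[0]
    a=c1+s[0]*d1;b=c2+s[1]*d2
    return (a+b)/2,np.linalg.norm(a-b)
def blob(mask,roi,seed=None):
    x0,y0,x1,y1=roi;m=np.zeros(mask.shape,np.uint8);m[y0:y1,x0:x1]=mask[y0:y1,x0:x1]
    cs,_=cv2.findContours(m,cv2.RETR_EXTERNAL,cv2.CHAIN_APPROX_NONE)
    return max(cs,key=cv2.contourArea)
def ends(c):
    (cx,cy),(w,h),a=cv2.minAreaRect(c); b=cv2.boxPoints(((cx,cy),(w,h),a))
    e=[(b[0]+b[1])/2,(b[2]+b[3])/2] if np.linalg.norm(b[0]-b[1])<np.linalg.norm(b[1]-b[2]) else [(b[1]+b[2])/2,(b[3]+b[0])/2]
    e.sort(key=lambda q:q[1]); return np.array(e),np.array([cx,cy]),(w,h)
E
python3 - <<'E'
from h import *
P={n:eyes.camera_params(n) for n in('scene','top')}
I={n:cv2.imread(f'pics/{n}0.png') for n in P}
roi={'scene':(218,172,255,230),'top':(245,150,275,205)}
E={}
for n in P:
    hsv=cv2.cvtColor(I[n],cv2.COLOR_BGR2HSV)
    m=((hsv[...,1]<60)&(hsv[...,2]>120)).astype(np.uint8)*255
    E[n]=ends(blob(m,roi[n]));print(n,E[n])
print('center',tri(P['scene'],E['scene'][1],P['top'],E['top'][1]))
for k in(0,1):print('end',tri(P['scene'],E['scene'][0][k],P['top'],E['top'][0][k]),onplane(P['top'],E['top'][0][k],52))
a=cv2.resize(I['scene'][115:235,360:460],None,fx=4,fy=4,interpolation=cv2.INTER_CUBIC)
b=cv2.resize(I['top'][145:265,365:430],None,fx=4,fy=4,interpolation=cv2.INTER_CUBIC)
cv2.imwrite('pics/crad.png',np.hstack([a,b]))
E
```

```text
scene (array([[228.43794, 178.20439],
       [244.43794, 222.20439]], dtype=float32), array([236.4379425 , 200.20439148]), (46.81879425048828, 12.302750587463379))
top (array([[261.7089 , 156.62846],
       [254.84201, 198.97438]], dtype=float32), array([258.27545166, 177.80142212]), (8.537129402160645, 42.899070739746094))
center (array([638.31800445,  84.77448603,  49.27640061]), np.float64(1.9874920538089285))
end (array([687.63494414,  79.09965945,  60.48590363]), np.float64(1.6553332676596118)) [689.69231042  79.61329596  52.        ]
end (array([588.47891924,  90.57180586,  41.6022556 ]), np.float64(4.182733723804972)) [587.72322257  90.76202953  52.        ]
```

View pics/crad.png

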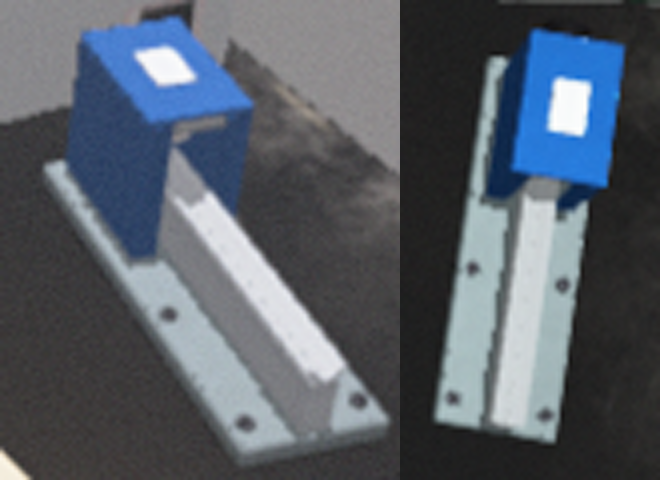

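```bash
python3 - <<'E'
from h import *
P={n:eyes.camera_params(n) for n in('scene','top')}
t=lambda x,y:(365+(x-400)/4,145+y/4)
s=lambda x,y:(360+x/4,115+y/4)
T=P['top']
print('base',[onplane(T,t(*q),12).round(1) for q in((435,418),(556,440),(488,58))])
print('hood',[onplane(T,t(*q),92).round(1) for q in((536,28),(625,44),(606,187),(513,175))])
print('rail',[onplane(T,t(*q),48).round(1) for q in((490,424),(522,428),(525,195),(556,198))])
# two-view
for nm,a,b in(('hoodNL',(155,122),(513,175)),('hoodNR',(253,106),(606,187)),('hoodFL',(80,35),(536,28)),('baseNL',(240,452),(435,418)),('baseNR',(388,420),(556,440)),('baseFL',(45,165),(488,58))):
    print(nm,tri(P['scene'],s(*a),T,t(*b)))
E
```

```text
base [array([ 478.8, -191.2,   12. ]), array([ 467.2, -263.3,   12. ]), array([ 701.7, -225.5,   12. ])]
hood [array([ 696.7, -237.4,   92. ]), array([ 688.5, -288.1,   92. ]), array([ 605.2, -275.1,   92. ]), array([ 610.9, -223. ,   92. ])]
rail [array([ 474.4, -217. ,   48. ]), array([ 472.5, -235.4,   48. ]), array([ 608.3, -239.3,   48. ]), array([ 606.9, -257.5,   48. ])]
hoodNL (array([ 610.83747007, -223.59240653,   91.04241289]), np.float64(0.9131799694043542))
hoodNR (array([ 606.01262088, -276.19672682,   88.17003596]), np.float64(0.05491781132049259))
hoodFL (array([ 698.59884793, -238.9859378 ,   85.61186183]), np.float64(0.24370972442064281))
baseNL (array([ 478.96154776, -192.07845612,    6.99186495]), np.float64(0.24146462105728447))
baseNR (array([ 467.49590311, -264.36810449,    7.15585121]), np.float64(0.334651731599344))
baseFL (array([ 701.70284445, -226.8784504 ,    9.69721125]), np.float64(2.2732856323223896))
```

```bash
python3 - <<'E'
from h import *
P={n:eyes.camera_params(n) for n in('scene','top')}
S,T=P['scene'],P['top']
print('bath top front L',tri(S,(240,97),T,(281,123)),'R',tri(S,(427,68),T,(467,122)))
print('bath foot',onplane(S,(250,163),0),onplane(T,(287,142),0))
print('cab base',[onplane(S,q,0) for q in((160,378),(112,165))])
print('cab top corner',onplane(T,(193,122),300),'head',tri(S,(178,82),T,(230,80)),'tripod foot',onplane(S,(235,163),0),onplane(T,(275,112),0))
print('hotplate',[onplane(T,q,60) for q in((240,235),(328,232),(330,310))])
E
```

```text
bath top front L (array([723.70389411,  28.81809807, 190.21793587]), np.float64(11.848318574458522)) R (array([ 744.57452395, -370.3479335 ,  158.86997756]), np.float64(3.961901957062646))
bath foot [797.4500036    1.61586382   0.        ] [744.75014388  25.37786453   0.        ]
cab base [array([392.85970218, 280.84429682,   0.        ]), array([908.38841739, 254.00797634,   0.        ])]
cab top corner [675.55959571 162.42133238 300.        ] head (array([799.9021653 , 122.95058053, 206.22086422]), np.float64(9.991840914304243)) tripod foot [810.39260291  29.15445297   0.        ] [824.18646697  58.86483117   0.        ]
hotplate [array([503.13955349, 118.74144602,  60.        ]), array([513.99880742, -79.70016285,  60.        ]), array([343.26293579, -86.7600383 ,  60.        ])]
```

>>> play_rows:
  increments:
    - [[0,0,1,-1,0.1],[0,0,1,-1,0.1],[0.4,1,0.5,-1,0.1],[0.5,1,0,-1,0.1],[0.5,1,0,-0.55,0.1],[0.5,1,0,0,0.1],[0.5,1,0,0,0.1],[0.5,1,0,0,0.1]]
  newtons: 15

```text
time: 0.82
eef_pos: [331.1, -360.2, 311.6]
orientation: [-0.0, 0.998, -0.055, -0.0]
force: [1.2, 0.0, -0.2]
grip_width: 48.6
grasp_force: 0.0
```

>>> play_rows:
  increments:
    - [[0.8,0.6,0,0,0.1],[0.8,0.6,0,0,0.1],[0.8,0.6,0,0,0.1],[0.8,0.6,0,0,0.1],[0.8,0.6,0,0,0.1],[0,0,0,0,0.1],[0,0,0,0,0.1]]

```text
time: 1.4
eef_pos: [492.5, -239.5, 311.0]
orientation: [-0.001, 0.999, -0.052, -0.0]
force: [-0.4, -0.3, -0.0]
grip_width: 48.1
grasp_force: 0.0
```

```bash
python3 - <<'E'
from h import *
import pickle
p=eyes.camera_params('wrist');im=eyes.snapshot('wrist')[...,::-1].copy()
cv2.imwrite('pics/w1.png',im);pickle.dump(p,open('w1.pkl','wb'))
O=np.array([584.7,-245,0]);u=np.array([.9874,-.158,0]);v=np.array([.158,.9874,0])
pr=lambda X:(lambda q:q[:2]/q[2])(p['camera_matrix']@(p['R']@X+p['t']))
for x,y,z in((-115,37,12),(-115,-37,12),(-112,0,54),(25,0,54),(25,27,92),(25,-27,92)): print(x,y,z,pr(O+x*u+y*v+[0,0,z]).round(1))
E
```

```text
-115 37 12 [282.7 163.4]
-115 -37 12 [333.8 166.1]
-112 0 54 [307.6 169.4]
25 0 54 [312.9  57.3]
25 27 92 [287.6  52.6]
25 -27 92 [337.4  55.4]
```

View pics/w1.png

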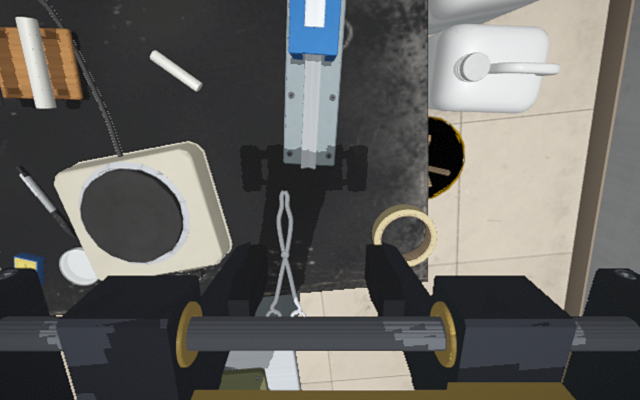

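The wrist view shows the cradle's near corners at (284,163) and (334,167) and the mouth corners at (288,53) and (337,57). That is within about 2 px of the prediction, so the cradle estimate holds.

>>> play_rows:
  increments:
    - [[0.3,0.8,0,0,0.1],[0.3,0.8,0,0,0.1],[0.3,0.8,0,0,0.1],[0.3,0.8,0,0,0.1],[0.35,0.8,0,0,0.1],[0.35,0.8,0,0,0.1],[0.35,0.8,0,0,0.1],[0.35,0.8,-0.7,0,0.1],[0.35,0.85,-0.9,0,0.1],[0.3,0.85,-0.9,0,0.1]]

```text
time: 2.28
eef_pos: [615.8, 65.6, 226.6]
orientation: [0.001, 0.998, -0.057, 0.001]
force: [-0.2, 0.5, -0.5]
grip_width: 48.5
grasp_force: 0.0
```

>>> play_rows:
  increments:
    - [[0,0,-0.2,0,0.1],[0,0,0,0,0.1],[0,0,0,0,0.1]]

```text
time: 2.53
eef_pos: [614.6, 63.9, 218.9]
orientation: [0.001, 0.998, -0.057, -0.001]
force: [0.1, -0.1, -0.2]
grip_width: 48.7
grasp_force: 0.0
```

```bash
python3 - <<'E'
from h import *
import pickle
from rig import telemetry
s=telemetry.state();p=eyes.camera_params('wrist');im=eyes.snapshot('wrist')[...,::-1].copy()
cv2.imwrite('pics/w2.png',im)
print(s['eef_pos'],s['orientation'])
pr=lambda X:(lambda q:q[:2]/q[2])(p['camera_matrix']@(p['R']@X+p['t']))
hsv=cv2.cvtColor(im,cv2.COLOR_BGR2HSV);m=((hsv[...,1]<60)&(hsv[...,2]>120)).astype(np.uint8)*255
c0=pr(np.array([638.5,85,52]));print(c0)
x,y=c0.astype(int)
e,c,wh=ends(blob(m,(x-45,max(y-110,0),x+45,y+110)));print(e,c,wh)
print([onplane(p,q,52) for q in e],onplane(p,c,52))
T=eyes.camera_params('top');print('tri top',tri(p,c,T,(258.3,177.8)))
E
```

```text
[614.55756481  63.88561735 218.85363159] [ 1.22281592e-03  9.98384995e-01 -5.67945363e-02 -5.35754224e-04]
[291.42684308 150.23426385]
[[291.99997 100.     ]
 [291.99997 201.     ]] [291.99996948 150.5       ] (19.999996185302734, 100.99998474121094)
[array([687.29688124,  77.70313465,  52.        ]), array([584.11628266,  91.88127011,  52.        ])] [638.1621074  84.4547865  52.       ]
tri top (array([638.15694309,  84.77615084,  52.35776021]), np.float64(0.7133847312093375))
```

View pics/w2.png

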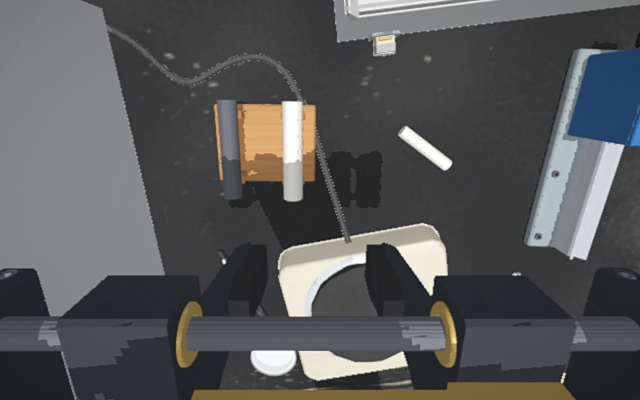

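The wrist view shows the white rod at (292,150), vertical in the image, with the grey rod to its left at (230,150). Nothing is in the way. The rod's height triangulates to 52.4 mm, as expected.

>>> play_rows:
  increments:
    - [[0.3,0.26,0,-0.1,0.1],[0.29,0.26,-0.5,0,0.1],[0,0,-0.8,0,0.1],[0,0,-0.8,0,0.1],[0,0,-0.8,0,0.1],[0,0,-0.5,0,0.1],[0,0,-0.4,0,0.1],[0,0,-0.3,0,0.1],[0,0,0,0,0.1],[0,0,0,0,0.1]]

```text
time: 3.42
eef_pos: [639.3, 86.3, 56.0]
orientation: [0.0, 0.998, -0.061, 0.001]
force: [0.0, 0.4, 0.6]
grip_width: 47.8
grasp_force: 0.0
```

>>> play_rows:
  increments:
    - [[-0.02,-0.04,-0.2,0,0.1],[0,0,-0.15,0,0.1],[0,0,0,0,0.1],[0,0,0,0,-0.3],[0,0,0,0,-1],[0,0,0,0,-1],[0,0,0,0,-1],[0,0,0,0,-1],[0,0,0,0,-1]]
  newtons: 15

```text
time: 4.17
eef_pos: [637.9, 86.1, 41.1]
orientation: [-0.0, 0.998, -0.06, 0.0]
force: [0.9, 0.8, -0.5]
grip_width: 10.6
grasp_force: 0.0
```

>>> play_rows:
  increments:
    - [[0,0,0,0,-1],[0,0,0,0,-1]]

```text
time: 4.33
eef_pos: [637.8, 86.1, 41.0]
orientation: [0.0, 0.998, -0.061, 0.0]
force: [0.3, 0.4, -0.3]
grip_width: 0.2
grasp_force: 0.0
```

```bash
python3 - <<'E'
from h import *
a=eyes.snapshot('scene')[150:270,150:310,::-1];b=eyes.snapshot('wrist')[100:400,150:470,::-1]
a=cv2.resize(a,(400,300),interpolation=cv2.INTER_CUBIC)
cv2.imwrite('pics/g1.png',np.hstack([a,b]))
E
```

```text
(no output)
```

View pics/g1.png

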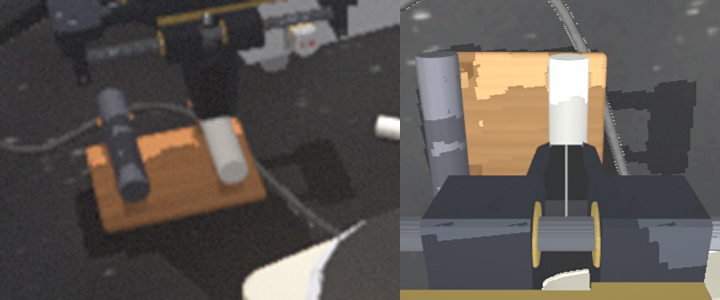

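The gripper shut to 0.2 mm without touching the rod. In both crops the shut tips (wrist about (317,245), scene about (235,198)) sit at the top of the rod, and the rod has not moved. So the tips are about 20 mm higher than the pose readout says. I'll open again, go lower while watching the force, and re-grip.

>>> play_rows:
  increments:
    - [[0,0,0,0,0.1],[0,0,0,0,0.1],[0,0,0,0,0.1],[0,0,0,0,0.1],[0,-0.03,-0.1,0,0.1],[0,0,-0.1,0,0.1],[0,0,-0.1,0,0.1],[0,0,-0.05,0,0.1],[0,0,0,0,0.1]]

```text
time: 5.18
eef_pos: [637.2, 84.8, 26.1]
orientation: [0.0, 0.998, -0.061, -0.001]
force: [0.1, 1.1, -0.2]
grip_width: 48.6
grasp_force: 0.0
```

>>> play_rows:
  increments:
    - [[0,0,0,0,-0.3],[0,0,0,0,-0.45],[0,0,0,0,-0.6],[0,0,0,0,-0.7],[0,0,0,0,-0.8],[0,0,0,0,-0.8],[0,0,0,0,-0.8]]

```text
time: 5.77
eef_pos: [638.0, 85.1, 27.1]
orientation: [-0.0, 0.998, -0.061, 0.0]
force: [0.2, 0.6, 0.5]
grip_width: 19.2
grasp_force: 15.0
```

>>> play_rows:
  increments:
    - [[0,0,0.15,0,-0.8],[0,0,0.3,0,-0.8],[0,0,0.5,0,-0.8],[0,0,0.7,0,-0.8],[0,0,0.7,0,-0.8],[0,0,0.4,0,-0.8],[0,0,0,0,-0.8]]
  newtons: 20

```text
time: 6.35
eef_pos: [640.8, 85.2, 142.0]
orientation: [-0.001, 0.998, -0.061, 0.004]
force: [0.7, -0.6, -1.4]
grip_width: 19.3
grasp_force: 20.0
```

>>> play_rows:
  increments:
    - [[-0.1,-0.4,0,0,-0.8],[-0.2,-0.8,0,0,-0.8],[-0.2,-0.8,0,0,-0.8],[-0.2,-0.8,0,-0.1,-0.8],[-0.25,-0.8,0,-0.1,-0.8],[-0.25,-0.8,0,-0.1,-0.8],[-0.25,-0.8,0,0,-0.8],[-0.25,-0.8,0,0,-0.8],[-0.2,-0.8,0,0,-0.8],[-0.2,-0.7,0,0,-0.8]]

```text
time: 7.18
eef_pos: [552.0, -217.6, 136.2]
orientation: [0.0, 0.997, -0.077, -0.001]
force: [0.1, -1.0, -1.4]
grip_width: 19.4
grasp_force: 20.0
```

>>> play_rows:
  increments:
    - [[-0.1,-0.4,0,0,-0.8],[0,0,0,0,-0.8],[0,0,0,0,-0.8],[0,0,0,0,-0.8]]

```text
time: 7.52
eef_pos: [550.0, -229.2, 136.5]
orientation: [-0.001, 0.997, -0.075, -0.0]
force: [0.2, 0.1, -1.1]
grip_width: 19.4
grasp_force: 20.0
```

```bash
python3 - <<'E'
from h import *
from rig import telemetry
s=telemetry.state();p=eyes.camera_params('wrist');b=eyes.snapshot('wrist')[...,::-1].copy();a=eyes.snapshot('scene')[...,::-1].copy();t=eyes.snapshot('top')[...,::-1].copy()
for n,i in(('w3',b),('s3',a),('t3',t)):cv2.imwrite(f'pics/{n}.png',i)
print(s['eef_pos'],s['orientation'],s['grip_width'])
pr=lambda X:(lambda q:q[:2]/q[2])(p['camera_matrix']@(p['R']@X+p['t']))
O=np.array([584.7,-245,0]);u=np.array([.9874,-.158,0]);v=np.array([.158,.9874,0])
for x,y,z in((25,27,92),(25,-27,92),(109,27,92),(109,-27,92),(25,9.5,48),(25,-9.5,48),(25,37,12),(25,-37,12),(105,37,12)): print(x,y,z,pr(O+x*u+y*v+[0,0,z]).round(1))
cv2.imwrite('pics/v3.png',np.hstack([b[0:300,150:490],cv2.resize(a[80:240,320:480],(300,300),interpolation=cv2.INTER_CUBIC)]))
E
```

```text
[ 549.96075103 -229.22578469  136.4972204 ] [-8.39374739e-04  9.97155317e-01 -7.53691130e-02 -2.58084250e-04] 19.356581150439098
25 27 92 [288.7 120.2]
25 -27 92 [373.8 120.8]
109 27 92 [285.9 -34.7]
109 -27 92 [383.2 -33.9]
25 9.5 48 [316.3 115.3]
25 -9.5 48 [341.3 115.5]
25 37 12 [284.4 112. ]
25 -37 12 [370.1 112.7]
105 37 12 [282.2   7.5]
```

View pics/v3.png

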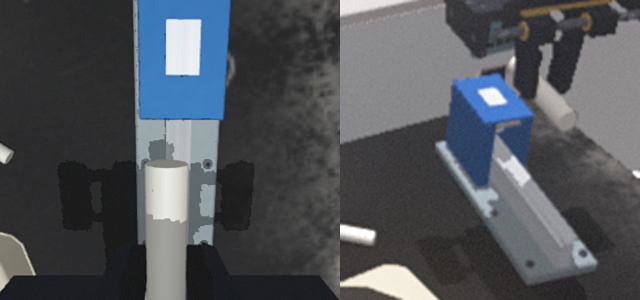

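The wrist crop shows the hood's front corners at full-image (289,118) and (374,119) and the rail at columns 316–340, all within about 2 px of the prediction. The held rod is level and centred at column 316.

>>> play_rows:
  increments:
    - [[-0.1,-0.12,0,-0.08,-0.8],[0,-0.11,-0.4,0,-0.8],[0,0,-0.6,0,-0.8],[0,0,-0.6,0,-0.8],[0,0,-0.5,0,-0.8],[0,0,-0.3,0,-0.8],[0,0,0,0,-0.8],[0,0,0,0,-0.8],[0,0,0,0,-0.8]]

```text
time: 8.42
eef_pos: [546.7, -240.6, 42.0]
orientation: [0.0, 0.997, -0.08, 0.001]
force: [1.6, -0.3, -1.5]
grip_width: 19.3
grasp_force: 20.0
```

>>> play_rows:
  increments:
    - [[0,0.05,-0.1,0,-0.8],[0,0,-0.1,0,-0.8],[0,0,-0.05,0,-0.8],[0,0,0,0,-0.8],[0,0,0,0,-0.8],[0,0,0,0,-0.8]]

```text
time: 8.92
eef_pos: [545.9, -238.4, 31.1]
orientation: [0.0, 0.997, -0.08, 0.0]
force: [-0.6, -1.0, -1.0]
grip_width: 19.4
grasp_force: 20.0
```

>>> play_rows:
  increments:
    - [[0,0,-0.04,0,-0.8],[0,0,0,0,-0.8],[0,0,0,0,-0.8]]

```text
time: 9.17
eef_pos: [546.1, -238.1, 29.4]
orientation: [-0.0, 0.997, -0.08, 0.0]
force: [-0.2, 0.4, -0.3]
grip_width: 19.3
grasp_force: 20.0
```

>>> play_rows:
  increments:
    - [[0,0,-0.03,0,-0.8],[0,0,0,0,-0.8],[0,0,0,0,-0.8]]

```text
time: 9.42
eef_pos: [546.2, -237.9, 29.1]
orientation: [-0.0, 0.997, -0.08, 0.0]
force: [-0.8, 2.0, 6.6]
grip_width: 19.1
grasp_force: 20.0
```

>>> play_rows:
  increments:
    - [[0,0,0.01,0,-0.5],[0,0,0,0,-0.4],[0,0,0,0,-0.3],[0,0,0,0,-0.3],[0,0,0,0,-0.3],[0,0,0,0,-0.3]]

```text
time: 9.92
eef_pos: [545.7, -238.4, 28.4]
orientation: [0.0, 0.997, -0.08, -0.0]
force: [-0.2, 0.3, 0.5]
grip_width: 30.6
grasp_force: 0.0
```

>>> play_rows:
  increments:
    - [[0,0,0.3,0,-0.1],[0,0,0.5,0,-0.1],[0,0,0.5,0,-0.1],[-0.5,0.08,0.5,0,-0.5],[-0.8,0.13,0,0,-1],[-0.5,0.08,0,0,-1],[0,0,0,0,-1],[0,0,0,0,-1],[0,0,0,0,-1]]

```text
time: 10.67
eef_pos: [475.4, -227.0, 101.2]
orientation: [0.0, 0.997, -0.08, 0.001]
force: [-0.4, -0.9, 0.3]
grip_width: 2.0
grasp_force: 0.0
```

```bash
python3 - <<'E'
from h import *
from rig import telemetry
s=telemetry.state();p=eyes.camera_params('wrist');b=eyes.snapshot('wrist')[...,::-1].copy();a=eyes.snapshot('scene')[...,::-1].copy()
for n,i in(('w4',b),('s4',a)):cv2.imwrite(f'pics/{n}.png',i)
print(s['time'],s['eef_pos'],s['grip_width'])
pr=lambda p,X:(lambda q:q[:2]/q[2])(p['camera_matrix']@(p['R']@X+p['t']))
O=np.array([584.7,-245,0]);u=np.array([.9874,-.158,0]);v=np.array([.158,.9874,0])
S=eyes.camera_params('scene')
for x,z in((-90,64),(10,64),(-90,54)): print(x,z,'wrist',pr(p,O+x*u+[0,0,z]).round(1),'scene',pr(S,O+x*u+[0,0,z]).round(1))
cv2.imwrite('pics/v4.png',np.hstack([b[0:300,150:490],cv2.resize(a[80:240,320:480],(300,300),interpolation=cv2.INTER_CUBIC)]))
E
```

```text
10.6667 [ 475.36084443 -226.9714544   101.20289349] 1.9812125806765783
-90 64 wrist [315.3 185.9] scene [437.3 191. ]
10 64 wrist [314.7  13.7] scene [412.  159.1]
-90 54 wrist [315.3 181.9] scene [436.4 195.5]
```

View pics/v4.png

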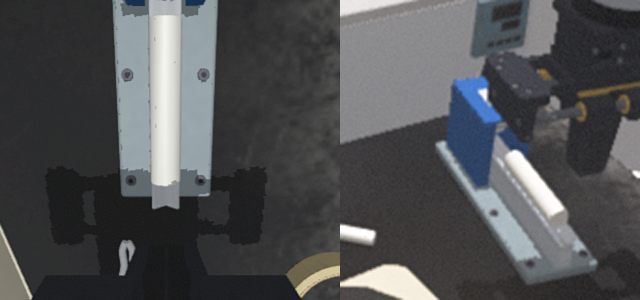

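The crop shows the rod lying in the V-groove, its front end at row about 14 and its rear end at row about 184. That puts its centre near cradle x = −40. Next I lower the shut fingers behind it.

>>> play_rows:
  increments:
    - [[0,0,-0.5,-0.05,-1],[0,0,-0.6,0,-1],[0,0,-0.3,0,-1],[0,0,-0.2,0,-1],[0,0,-0.1,0,-1],[0,0,0,0,-1],[0,0,0,0,-1],[0,0,0,0,-1]]

```text
time: 11.43
eef_pos: [474.5, -227.0, 33.2]
orientation: [0.0, 0.997, -0.083, 0.001]
force: [0.4, -0.1, 0.8]
grip_width: 0.5
grasp_force: 0.0
```

>>> play_rows:
  increments:
    - [[0,0,-0.08,0,-1],[0.1,-0.016,0,0,-1],[0.1,-0.016,0,0,-1],[0,0,0,0,-1],[0,0,0,0,-1]]

```text
time: 11.85
eef_pos: [482.5, -228.1, 29.5]
orientation: [0.0, 0.997, -0.083, 0.001]
force: [0.6, -0.1, -1.4]
grip_width: -0.0
grasp_force: 0.0
```

>>> play_rows:
  increments:
    - [[0.05,-0.008,0,0,-1],[0.05,-0.008,0,0,-1],[0.05,-0.008,0,0,-1],[0.05,-0.008,0,0,-1],[0,0,0,0,-1]]

```text
time: 12.27
eef_pos: [489.9, -229.3, 29.3]
orientation: [0.0, 0.997, -0.083, -0.0]
force: [0.7, -0.6, 0.2]
grip_width: 0.3
grasp_force: 0.3
```

>>> play_rows:
  increments:
    - [[0.05,-0.008,0,0,-1],[0.05,-0.008,0,0,-1],[0.05,-0.008,0,0,-1],[0.05,-0.008,0,0,-1],[0.05,-0.008,0,0,-1],[0.05,-0.008,0,0,-1],[0.05,-0.008,0,0,-1],[0.05,-0.008,0,0,-1],[0,0,0,0,-1]]

```text
time: 13.02
eef_pos: [506.5, -232.0, 29.4]
orientation: [0.0, 0.997, -0.083, 0.0]
force: [-0.2, 0.1, 0.2]
grip_width: -0.1
grasp_force: 0.0
```

```bash
python3 - <<'E'
from h import *
from rig import telemetry
s=telemetry.state();b=eyes.snapshot('wrist')[...,::-1].copy();a=eyes.snapshot('scene')[...,::-1].copy()
print(s['eef_pos'],s['force'])
cv2.imwrite('pics/v5.png',np.hstack([b[0:300,150:490],cv2.resize(a[110:230,360:480],(300,300),interpolation=cv2.INTER_CUBIC)]))
E
```

```text
[ 506.53195798 -231.95481282   29.38381533] [-0.16755154  0.14375122  0.15957085]
```

View pics/v5.png

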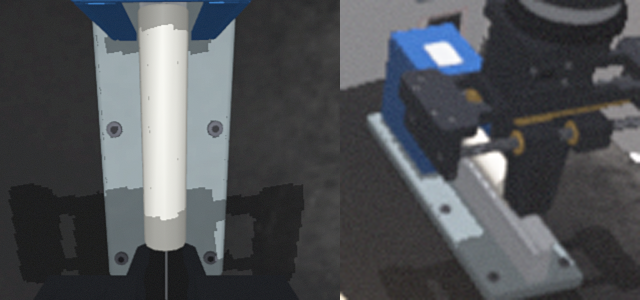

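The fingers sit squarely behind the rod's rear end (crop row about 248) and the rod is sliding straight towards the hood. I continue, more slowly.

>>> play_rows:
  increments:
    - [[0.05,-0.008,0,0,-1],[0.05,-0.008,0,0,-1],[0.05,-0.008,0,0,-1],[0.05,-0.008,0,0,-1],[0.05,-0.008,0,0,-1],[0.025,-0.004,0,0,-1],[0.025,-0.004,0,0,-1]]

```text
time: 13.7
eef_pos: [517.9, -233.8, 29.3]
orientation: [0.0, 0.997, -0.083, 0.0]
force: [-0.4, 0.7, -0.4]
grip_width: 0.6
grasp_force: 0.6
```

>>> play_rows:
  increments:
    - [[0.025,-0.004,0,0,-1],[0.025,-0.004,0,0,-1],[0.025,-0.004,0,0,-1]]

```text
time: 13.95
eef_pos: [520.3, -234.2, 29.3]
orientation: [-0.0, 0.997, -0.083, -0.001]
force: [-2.8, 1.4, 0.1]
grip_width: 0.9
grasp_force: 1.4
```

>>> play_rows:
  increments:
    - [[0.025,-0.004,0,0,-1],[0.025,-0.004,0,0,-1]]

```text
time: 14.12
eef_pos: [520.8, -234.2, 29.1]
orientation: [-0.0, 0.997, -0.083, -0.002]
force: [-5.8, 2.0, 3.1]
grip_width: 0.4
grasp_force: 2.8
```

>>> play_rows:
  increments:
    - [[0.025,-0.004,0,0,-1],[0.025,-0.004,0,0,-1]]

```text
time: 14.28
eef_pos: [522.3, -234.5, 29.0]
orientation: [-0.0, 0.997, -0.083, -0.002]
force: [-6.0, 1.2, 2.8]
grip_width: 0.7
grasp_force: 2.9
```

>>> play_rows:
  increments:
    - [[0.025,-0.004,0,0,-1],[0.025,-0.004,0,0,-1]]

```text
time: 14.45
eef_pos: [524.3, -234.8, 29.1]
orientation: [-0.0, 0.997, -0.083, -0.002]
force: [-4.9, 1.8, 3.1]
grip_width: 1.0
grasp_force: 2.9
```

>>> play_rows:
  increments:
    - [[0.025,-0.004,0,0,-1],[0.012,-0.002,0,0,-1]]

```text
time: 14.62
eef_pos: [526.1, -235.1, 29.1]
orientation: [-0.0, 0.997, -0.083, -0.002]
force: [-5.5, 0.9, 2.2]
grip_width: 0.3
grasp_force: 2.7
```

>>> play_rows:
  increments:
    - [[0.025,-0.004,0,0,-1],[0.025,-0.004,0,0,-1]]

```text
time: 14.78
eef_pos: [527.9, -235.3, 29.0]
orientation: [-0.0, 0.997, -0.083, -0.002]
force: [-5.7, 1.0, 2.1]
grip_width: 0.4
grasp_force: 2.7
```

>>> play_rows:
  increments:
    - [[0.025,-0.004,0,0,-1],[0.012,-0.002,0,0,-1]]

```text
time: 14.95
eef_pos: [529.7, -235.6, 29.1]
orientation: [-0.0, 0.997, -0.083, -0.002]
force: [-4.8, 1.6, 2.2]
grip_width: 0.6
grasp_force: 2.6
```

>>> play_rows:
  increments:
    - [[0.025,-0.004,0,0,-1],[0.025,-0.004,0,0,-1]]

```text
time: 15.12
eef_pos: [531.4, -235.9, 29.0]
orientation: [-0.0, 0.997, -0.083, -0.002]
force: [-5.4, 1.5, 2.5]
grip_width: 0.2
grasp_force: 2.7
```

>>> play_rows:
  increments:
    - [[0.025,-0.004,0,0,-1]]

```text
time: 15.2
eef_pos: [532.5, -236.1, 29.0]
orientation: [-0.0, 0.997, -0.083, -0.002]
force: [-4.9, 0.7, 3.2]
grip_width: 0.6
grasp_force: 2.7
```

>>> play_rows:
  increments:
    - [[0.025,-0.004,0,0,-1]]

```text
time: 15.28
eef_pos: [533.5, -236.2, 29.0]
orientation: [-0.0, 0.997, -0.083, -0.002]
force: [-4.7, 1.0, 3.0]
grip_width: 0.3
grasp_force: 2.7
```

>>> play_rows:
  increments:
    - [[0.025,-0.004,0,0,-1],[0.025,-0.004,0,0,-1]]

```text
time: 15.45
eef_pos: [535.5, -236.5, 29.0]
orientation: [-0.0, 0.997, -0.083, -0.002]
force: [-5.8, 0.2, 2.5]
grip_width: 0.4
grasp_force: 2.7
```

>>> play_rows:
  increments:
    - [[0.025,-0.004,0,0,-1]]

```text
time: 15.53
eef_pos: [536.5, -236.7, 29.0]
orientation: [-0.0, 0.997, -0.083, -0.002]
force: [-6.1, 1.9, 1.6]
grip_width: 0.3
grasp_force: 2.8
```

>>> play_rows:
  increments:
    - [[0.025,-0.004,0,0,-1]]

```text
time: 15.62
eef_pos: [537.5, -236.9, 29.0]
orientation: [-0.0, 0.997, -0.083, -0.002]
force: [-5.1, 2.5, 2.2]
grip_width: 0.8
grasp_force: 2.7
```

>>> play_rows:
  increments:
    - [[0.025,-0.004,0,0,-1]]

```text
time: 15.7
eef_pos: [538.5, -237.0, 29.0]
orientation: [-0.0, 0.997, -0.083, -0.002]
force: [-5.5, 1.3, 1.7]
grip_width: 0.3
grasp_force: 2.7
```

>>> play_rows:
  increments:
    - [[0.012,-0.002,0,0,-1]]

```text
time: 15.78
eef_pos: [539.2, -237.2, 29.0]
orientation: [-0.0, 0.997, -0.083, -0.002]
force: [-4.4, 0.7, 2.8]
grip_width: 0.7
grasp_force: 2.7
```

Force is still just friction at about 5 N.

>>> play_rows:
  increments:
    - [[0.025,-0.004,0,0,-1],[0.025,-0.004,0,0,-1]]

```text
time: 15.95
eef_pos: [540.9, -237.4, 29.0]
orientation: [-0.0, 0.997, -0.083, -0.002]
force: [-5.2, 1.7, 3.3]
grip_width: -0.0
grasp_force: 2.7
```

>>> play_rows:
  increments:
    - [[0.025,-0.004,0,0,-1]]

```text
time: 16.03
eef_pos: [542.0, -237.6, 29.0]
orientation: [-0.0, 0.997, -0.083, -0.002]
force: [-5.4, 1.8, 2.8]
grip_width: 0.3
grasp_force: 2.7
```

>>> play_rows:
  increments:
    - [[0.012,-0.002,0,0,-1]]

```text
time: 16.12
eef_pos: [542.7, -237.7, 29.0]
orientation: [-0.0, 0.997, -0.083, -0.002]
force: [-4.8, 1.2, 2.6]
grip_width: 0.5
grasp_force: 2.6
```

>>> play_rows:
  increments:
    - [[0.025,-0.004,0,0,-1],[0.025,-0.004,0,0,-1]]

```text
time: 16.28
eef_pos: [544.4, -238.0, 29.0]
orientation: [-0.0, 0.997, -0.083, -0.002]
force: [-6.0, 1.2, 2.4]
grip_width: 0.2
grasp_force: 2.7
```

>>> play_rows:
  increments:
    - [[0.025,-0.004,0,0,-1]]

```text
time: 16.37
eef_pos: [545.5, -238.2, 29.0]
orientation: [-0.0, 0.997, -0.083, -0.002]
force: [-5.6, 1.0, 2.7]
grip_width: 0.6
grasp_force: 2.7
```

>>> play_rows:
  increments:
    - [[0.012,-0.002,0,0,-1]]

```text
time: 16.45
eef_pos: [546.0, -238.2, 29.0]
orientation: [-0.0, 0.997, -0.083, -0.002]
force: [-6.3, 1.0, 2.7]
grip_width: 0.4
grasp_force: 3.0
```

>>> play_rows:
  increments:
    - [[0.02,-0.003,0,0,-1]]

```text
time: 16.53
eef_pos: [546.0, -238.3, 28.9]
orientation: [-0.0, 0.997, -0.083, -0.003]
force: [-6.9, 1.0, 4.5]
grip_width: 0.1
grasp_force: 3.7
```

>>> play_rows:
  increments:
    - [[0.02,-0.003,0,0,-1]]

```text
time: 16.62
eef_pos: [546.2, -238.3, 28.9]
orientation: [-0.0, 0.997, -0.083, -0.004]
force: [-7.7, 1.5, 4.6]
grip_width: 0.8
grasp_force: 4.2
```

>>> play_rows:
  increments:
    - [[0.02,-0.003,0,0,-1],[0,0,0,0,-1]]

```text
time: 16.78
eef_pos: [546.3, -238.3, 28.9]
orientation: [-0.0, 0.997, -0.083, -0.004]
force: [-8.0, 2.0, 5.7]
grip_width: 0.4
grasp_force: 4.4
```

>>> play_rows:
  increments:
    - [[0.02,-0.003,0,0,-1],[0,0,0,0,-1]]

```text
time: 16.95
eef_pos: [546.5, -238.3, 28.8]
orientation: [-0.0, 0.997, -0.083, -0.005]
force: [-9.0, 2.4, 5.3]
grip_width: 0.3
grasp_force: 4.8
```

>>> play_rows:
  increments:
    - [[0.02,-0.003,0,0,-1],[0,0,0,0,-1],[0,0,0,0,-1]]

```text
time: 17.2
eef_pos: [546.6, -238.3, 28.8]
orientation: [-0.0, 0.997, -0.083, -0.005]
force: [-11.1, 2.6, 6.9]
grip_width: 0.3
grasp_force: 5.4
```

>>> play_rows:
  increments:
    - [[0.015,-0.002,0,0,-1],[0,0,0,0,-1],[0,0,0,0,-1],[0,0,0,0,-1]]

```text
time: 17.53
eef_pos: [546.7, -238.3, 28.7]
orientation: [-0.001, 0.997, -0.083, -0.006]
force: [-11.0, 2.8, 8.3]
grip_width: 0.5
grasp_force: 5.8
```

>>> play_rows:
  increments:
    - [[0,0,0,0,-1],[0,0,0,0,-1],[0,0,0,0,-1],[0,0,0,0,-1],[0,0,0,0,-1],[0,0,0,0,-1],[0,0,0,0,-1],[0,0,0,0,-1]]

```text
time: 18.2
eef_pos: [546.6, -238.3, 28.7]
orientation: [-0.001, 0.997, -0.083, -0.006]
force: [-10.8, 2.9, 8.0]
grip_width: 0.5
grasp_force: 5.8
```

>>> play_rows:
  increments:
    - [[-0.02,0.003,0,0,-1],[-0.02,0.003,0,0,-1],[-0.02,0.003,0,0,-1],[-0.02,0.003,0,0,-1],[-0.03,0.005,0,0,-1],[-0.05,0.008,0,0,-1],[-0.1,0.016,0,0,-1],[-0.2,0.032,0,0,-1],[-0.3,0.048,0,0,-1],[0,0,0,0,-1]]

```text
time: 19.03
eef_pos: [520.1, -234.4, 29.4]
orientation: [0.0, 0.997, -0.083, -0.001]
force: [0.0, -0.1, -0.9]
grip_width: 0.8
grasp_force: 0.0
```

>>> play_rows:
  increments:
    - [[-0.2,0.032,0.3,0,-1],[0,0,0.7,0,-1],[0,0,0.7,0,-1],[0,0,0,0,-1],[0,0,0,0,-1]]

```text
time: 19.45
eef_pos: [516.4, -233.9, 99.0]
orientation: [0.001, 0.997, -0.083, 0.003]
force: [-0.0, -0.0, -0.7]
grip_width: 0.3
grasp_force: 0.0
```

```bash
python3 - <<'E'
from h import *
from rig import telemetry
s=telemetry.state();p=eyes.camera_params('wrist');b=eyes.snapshot('wrist')[...,::-1].copy();a=eyes.snapshot('scene')[...,::-1].copy()
print(s['time'],s['eef_pos'],s['force'])
O=np.array([584.7,-245,0]);u=np.array([.9874,-.158,0])
pr=lambda p,X:(lambda q:q[:2]/q[2])(p['camera_matrix']@(p['R']@X+p['t']))
for x in(-20,-25,-30,-35):print(x,pr(p,O+x*u+[0,0,64]),pr(p,O+x*u+[0,0,54]))
cv2.imwrite('pics/v6.png',np.hstack([b[0:300,150:490],cv2.resize(a[150:270,150:310],(400,300),interpolation=cv2.INTER_CUBIC)]))
E
```

```text
19.45 [ 516.40639166 -233.85988105   99.0105562 ] [-0.00172216 -0.00791661 -0.6807337 ]
-20 [314.15598636 142.83799579] [314.21199917 140.58052101]
-25 [314.23456042 150.87396439] [314.28671224 148.27790416]
-30 [314.31198423 158.79229355] [314.3603795  155.86754055]
-35 [314.38828286 166.59554771] [314.43302273 163.35167677]
```

View pics/v6.png

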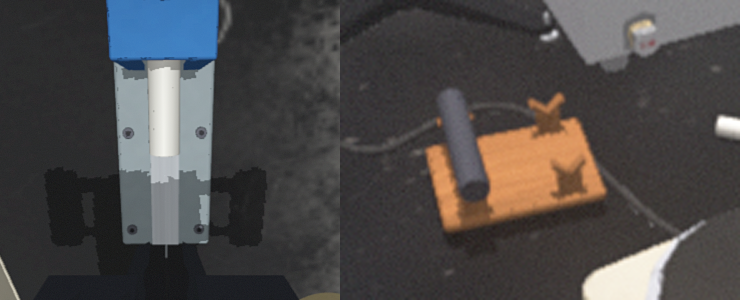

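The rod lies straight in the groove, its rear end at row about 156 (cradle x ≈ −29). That matches where it stood while pressed on the stop. The grey rod is still on its rest.

```bash
python3 -c "
from rig import hand_in
print(hand_in())"
```

```text
the job is handed in; nothing more can be done
None
```

I handed the job in at about 19.5 s: the white rod was laid in the groove, pushed in, held on the stop for about a second at an estimated 6 N, and left resting there with the grey rod untouched; hand-in returned no verdict, and contact with the stop after withdrawal is inferred from the rod not having moved.

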